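# Slide a stirrer's flat battery pack out of its side bay and lay it in the charger

### The job

The battery pack of the magnetic stirrer is flat, and the stirrer must stay where it is because a beaker is standing on its plate. Slide the latch on the stirrer's top aside until it no longer blocks the pack, draw the pack by its pull lip straight out of its bay in the stirrer's side, and lay it in the charging cradle, right way up and fully down in the well, with its contact end towards the cradle's contact post and its pull tongue out at the open end. Do not drop the pack, and leave the beaker and the petri dish standing as they are.

Things in the scene. Friction and masses are not known exactly. Their poses are not given: they have to be found in the camera images.
- stirrer: low white-and-grey magnetic stirrer, 180 (its x) x 150 (y) x 40 mm, fixed; origin under its centre at bench height. Round steel plate at local (28, 0) mm, 110 mm across, top 48 mm up. Battery bay: slot 54 mm wide in the face at local x = -90 mm, centred on y = 0, floor 3 mm and roof 31 mm above the bench; the pack leaves it along the stirrer's -x
- latch (a joint): black latch on the stirrer's top edge over the bay; slides 0 to 0.032 m along the stirrer's +y. Near 0 its 26 mm wide skirt hangs 5.5 mm outside the face, down to 16 mm above the bench, in front of one half of the pack's block and blocks it; from 0.028 the pack is free (push it to its stop, 0.032). It stays where it is left; pushing it takes 2 to 6 N
- latch_rib (a point): point in the middle of the latch's upright thumb rib, 51 mm above the bench; axes as the stirrer's. The rib is 24 (x) x 8 (y) x 13 mm high, its top 57 mm above the bench, on a plate 26 mm long in y whose top is 44 mm above the bench. Push it along the stirrer's +y
- pack_center (a point): centre of the block of the grey battery pack (220 g); block 84 (x) x 50 (y) x 25 mm high. +x to its contact end, -x to a tongue 38 mm wide, 9 mm thick, level with the underside, that ends in the pull lip. At first the block is in the bay, axes as the stirrer's, tongue and lip outside; once unlatched, springs push it out 2 to 6 mm
- pack_lip (a point): middle of the pack's upright pull lip, 83 mm from pack_center along the pack's -x, 12.5 mm above its underside; lip 10 (x) x 38 (y) x 25 mm high, 16 mm above the tongue, with a 36 mm gap over the tongue to the block. Unlatched, the pack pulls out with 1 to 3 N; it is out when pack_center is over 132 mm from the stirrer's origin along -x, and then lies on the bench
- cradle_well (a point): centre of the well's floor, 10 mm above the bench, of a fixed white charging cradle, 172 x 78 mm. Well 92 (x) x 58 (y) mm, 4 mm of play round the block; side walls and two corner stops at -x rise 8 mm over the floor, the contact post at +x 22 mm; a 47 mm gap between the stops lets the tongue lie out to -x. Seated, pack_center is 12.5 mm above this point, axes alike
- beaker_center (a point): centre, half-way up, of an empty beaker, 65 mm across and 85 mm high, standing loose on the stirrer's plate
- dish: closed petri dish, 62 mm across and 15 mm high, standing loose on the bench in front of the stirrer; origin at the centre of its underside
There are look-alikes about, which are no part of the job. What is meant by the part that bears pack_center is not blue, orange or yellow, and is the larger of those in its own colour.

How it is judged:
By the outcome, as a careful person would: the job done as asked, in the order asked, and still so for the second after the job is handed in, with the robot touching nothing.
It also fails if it takes over 48 s, if anything falls off the work surface, if the arm or the gripper's body presses on something with over 40 N, if the wrist force passes 120 N, or if a joint passes its speed limit or range.

### The arm

A 7-joint arm with a two-finger parallel gripper is mounted at the origin on a cart in front of the work surface, level with it; the furniture and walls round the work are solid. World frame = base frame: x ahead of the robot, y to its left, z up, the work surface at z = 0. Lengths are in m, angles in rad, forces in N, time in s.
With the tool pointing down it reaches from about 0.375 to 0.925 m from the base axis. Payload 3.1 kg.
Tool frame: the origin (TCP) lies midway between the tips of the shut fingers; the grasp point (between the pads) lies robot.pinch_z behind it (robot.pinch_z is the distance from the TCP to the grasp point, in m); y points along the fingers, x is the direction in which the jaws open and shut, and the axes are right-handed (so a half turn about y gives the same grasp; the last joint's range is limited). The gripper opens to 85 mm and grips with 20 to 120 N. Pads are 22 mm wide; open, the fingers measure 114 mm over their backs; the gripper's body (76 mm by 85 mm) begins 54 mm behind the grasp point. The pads swing forward as they close: fully open they stand 13 mm farther back than shut.
Start: joints at [1.087, 0.383, 0.044, 1.598, -0.018, 1.161, -0.05], TCP at [0.245, -0.602, 0.231] pointing down, gripper open.
Joint ranges: [-2.61, 2.61], [-0.41, 2.15], [-1.48, 1.57], [0, 2.5], [-1.57, 4.71], [0.05, 1.97], [-2.85, 2.85]. Speed limits (rad/s): [2.79, 2.79, 3.14, 3.14, 3.14, 3.14, 3.14].

### API

Orientations are given as a unit quaternion [x, y, z, w].
In Python, from station import robot gives the robot as it stands. The module is installed in compiled form; this text tells all that it offers.
- The arm moves only by the tool send_rows, never from a script. Its argument "motion" is a list that holds one entry, the list of rows, each a list of 7 numbers: the shift along the tool's x, y, z as a fraction of full scale, then the turn, a rotation vector about the tool's x, y, z as a fraction of full scale, then the closure in counts, from 0 (fully open) to 255 (shut). In form: [[[dx, dy, dz, wx, wy, wz, claw], ...]]. A call has exactly 8 rows; each row is the pose to reach, as a shift and turn from the pose commanded when the call began, along the tool's axes at that moment; what a row does not reach only later rows make up. Full scale, the value 1, is 1 m for a shift and 45 degrees for a turn. A row lasts 1/12 s, in which the tool goes at most 41.7 mm and 7.16 degrees, less where a joint would pass 70% of its speed; a pose out of reach is approached as far as the arm can. A call with a number of a shift or a turn outside -1 to 1 is refused whole. A call with a gripper value outside its range is refused whole. The fingers move at their own pace and stop on an object; "squeeze" is the grip in N (left out, the last holds). Time passes only in rows, so rows that repeat a pose let the fingers close, or fill a call up. It gives the time, the measured TCP pose, the force and the opening at its end, in the units of the state.
- robot.get_state(): the state, without advancing time (a new reading comes with each control period).
- robot.grab_frame(name): name is "side" or "top" or "wrist"; returns a dict with "img" (400x640x3 uint8, red, green, blue), "K" (3x3 intrinsics, pixels), "dist" ([k1, k2, p1, p2, k3] as OpenCV has them; the pictures are not rectified), "world_to_cam" (4x4, takes a point from world to camera coordinates). Camera axes: x right, y up, looking along -z (the intrinsics and any distortion apply to the point x, -y, -z); pixel columns grow to the right and rows downward; lengths in m; the calibration is good to about 2 mm. A picture is of the moment at which its call begins. There is no depth.
- robot.job_done(): hands the job in, once; it reports no verdict.
The state is a dict: "time_s": time; "joint_pos": joint angles; "joint_velocities": joint speeds; "joint_efforts": joint torques, N m; "ee_pos": TCP position; "ee_rot": TCP orientation; "wrist_force": force on the tool from outside, world axes, zero at the start; "ft_torque": the same for the moment, N m; "width": finger opening in m.
Only numpy, scipy, OpenCV 4.12 (cv2) and the standard library are available. Lean on these libraries where they do the work, as an engineer would, in place of code of your own. Each camera call takes 0.05 s, during which the arm holds its last target.

## Working session

There is one attempt and no reset: what is moved stays moved. The work goes in short steps, Python scripts to look and compute and a tool call to move; the robot and the scene stay as the last step left them, time stands still between calls to the robot, and variables do not carry over. Pictures are saved under pics/ and viewed, and the job is handed in when it is done.

Besides the shell and the picture viewer there is one more tool, called as name(argument=value, ...), one argument or row to a line, values as JSON. send_rows: Moves the arm, as the interface text tells. Shift numbers are shares of 1 m and turn numbers shares of 45 degrees, none past 1 either way. Its arguments: {"type":"object","properties":{"motion":{"type":"array","items":{"type":"array","items":{"type":"array","items":{"type":"number"}}}},"squeeze":{"type":"number"}},"required":["motion"]}

```bash
mkdir -p pics
python3 - <<'E'
from station import robot
import cv2
s=robot.get_state(); print(s, robot.pinch_z)
for n in ("side","top","wrist"):
    f=robot.grab_frame(n); cv2.imwrite(f"pics/{n}0.png",f["img"][...,::-1]); print(n,f["K"],f["dist"],f["world_to_cam"])
E
```

```text
{'time_s': 0.0, 'joint_pos': array([ 1.08719207,  0.38388179,  0.04382336,  1.59958124, -0.01791312,
        1.16118207, -0.04990733]), 'joint_velocities': array([-0.00155829,  0.00113787,  0.00044954, -0.00075493,  0.00165093,
       -0.0008177 , -0.00155042]), 'joint_efforts': array([-2.20621705e-04, -4.33454883e+01,  1.02462854e+00, -2.49512708e+01,
        1.06941847e-02,  1.13082823e-02,  5.20641706e-06]), 'ee_pos': array([ 0.24424682, -0.60134646,  0.22985339]), 'ee_rot': array([-0.58610793,  0.39565385, -0.39404435,  0.5870814 ]), 'wrist_force': array([ 0.75997616, -0.3259615 , -0.56802032]), 'ft_torque': array([-0.07152444, -0.02392642,  0.01735437]), 'width': 0.08553556423103395} 0.0187
side [[375.27677716   0.         320.97002557]
 [  0.         375.27677716 201.91824714]
 [  0.           0.           1.        ]] [-0.09007734  0.          0.          0.          0.        ] [[-0.98597325 -0.1668894   0.00216319  0.52377141]
 [ 0.1120045  -0.65199624  0.74990392 -0.09651641]
 [-0.12374062  0.73962749  0.66154322 -1.19751735]
 [ 0.          0.          0.          1.       
[... 155 characters left out ...]
   0.         0.         0.        ] [[ 3.37538782e-02 -9.99429255e-01  1.35681728e-03 -1.30219014e-02]
 [ 9.75615957e-01  3.32441608e-02  2.16952368e-01 -5.57545092e-01]
 [-2.16873650e-01 -5.99925122e-03  9.76181248e-01 -1.38343569e+00]
 [ 0.00000000e+00  0.00000000e+00  0.00000000e+00  1.00000000e+00]]
wrist [[319.41593659   0.         317.89041923]
 [  0.         319.41593659 195.08268817]
 [  0.           0.           1.        ]] [0.01543121 0.         0.         0.         0.        ] [[ 0.37616098 -0.92655149 -0.00229416 -0.64924906]
 [ 0.88708007  0.3608492  -0.28788332  0.03703859]
 [ 0.26756656  0.10625536  0.95766274 -0.37985426]
 [ 0.          0.          0.          1.        ]]
```

View pics/side0.png

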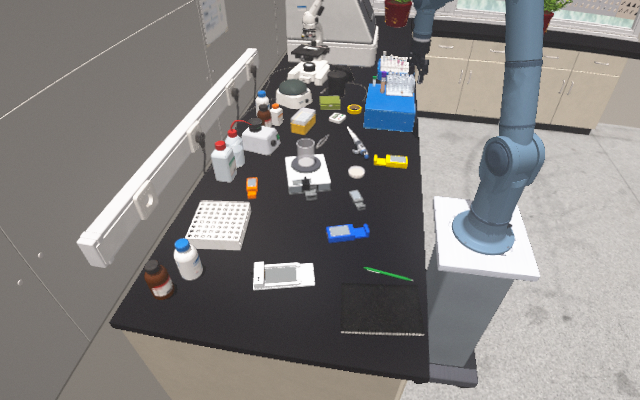

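View pics/top0.png

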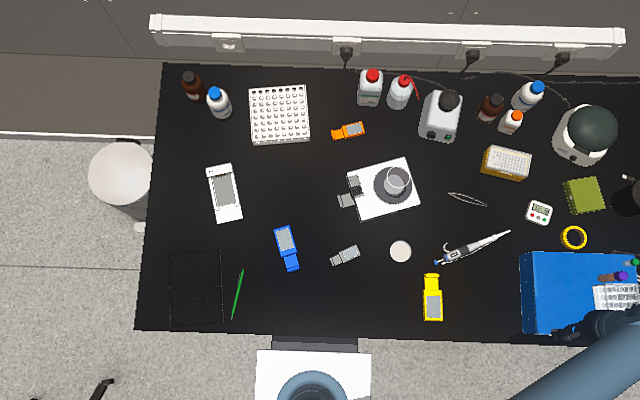

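View pics/wrist0.png

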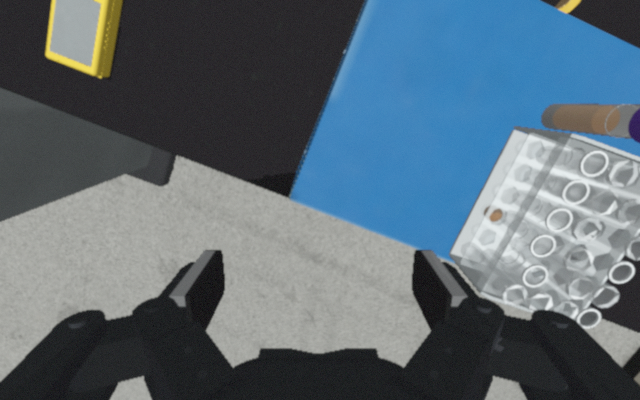

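```bash
cat > h.py <<'E'
import numpy as np, cv2
from scipy.spatial.transform import Rotation as R
def ray(f,u,v):
    p=cv2.undistortPoints(np.array([[[u,v]]],float),f["K"],np.array(f["dist"]))[0,0]
    T=f["world_to_cam"]; d=T[:3,:3].T@np.array([p[0],-p[1],-1.]); c=-T[:3,:3].T@T[:3,3]
    return c,d/np.linalg.norm(d)
def onz(f,u,v,z):
    c,d=ray(f,u,v); return c+d*(z-c[2])/d[2]
def proj(f,P):
    P=np.atleast_2d(P).astype(float); T=f["world_to_cam"]; q=(T[:3,:3]@P.T).T+T[:3,3]
    q=q*[1,-1,-1]
    return cv2.projectPoints(q,np.zeros(3),np.zeros(3),f["K"],np.array(f["dist"]))[0][:,0]
def tri(f1,p1,f2,p2):
    c1,d1=ray(f1,*p1); c2,d2=ray(f2,*p2)
    t=np.linalg.lstsq(np.c_[d1,-d2],c2-c1,rcond=None)[0]
    a,b=c1+d1*t[0],c2+d2*t[1]; return (a+b)/2,np.linalg.norm(a-b)
E
python3 -c "
from h import *
print(R.from_quat([-0.58610793,0.39565385,-0.39404435,0.5870814]).as_matrix().round(3))"
```

```text
[[ 0.376 -0.001  0.926]
 [-0.926  0.002  0.376]
 [-0.003 -1.    -0.   ]]
```

Run:
```python
import cv2
t=cv2.imread("pics/top0.png"); s=cv2.imread("pics/side0.png")
cv2.imwrite("pics/tc.png",cv2.resize(t[140:280,320:440],None,fx=5,fy=5,interpolation=cv2.INTER_CUBIC)[:600])
cv2.imwrite("pics/tcr.png",cv2.resize(t[155:230,195:255],None,fx=8,fy=8,interpolation=cv2.INTER_CUBIC))
cv2.imwrite("pics/sc.png",cv2.resize(s[130:230,250:380],None,fx=6,fy=6,interpolation=cv2.INTER_CUBIC))
cv2.imwrite("pics/scr.png",cv2.resize(s[250:300,240:330],None,fx=8,fy=8,interpolation=cv2.INTER_CUBIC))
```

```text
(no output)
```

View pics/tc.png

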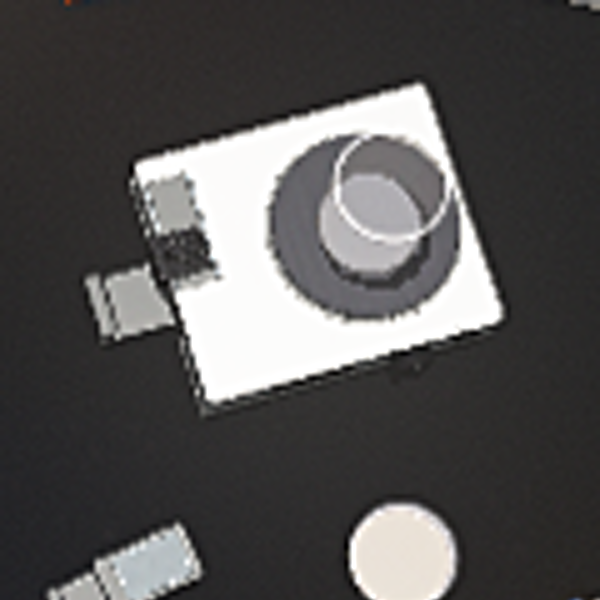

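View pics/tcr.png

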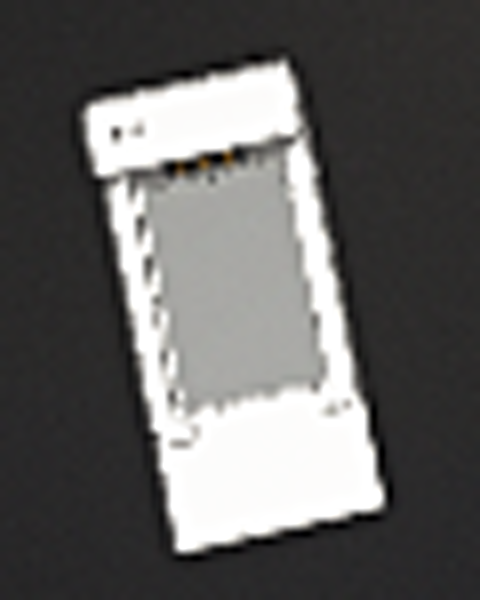

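View pics/sc.png

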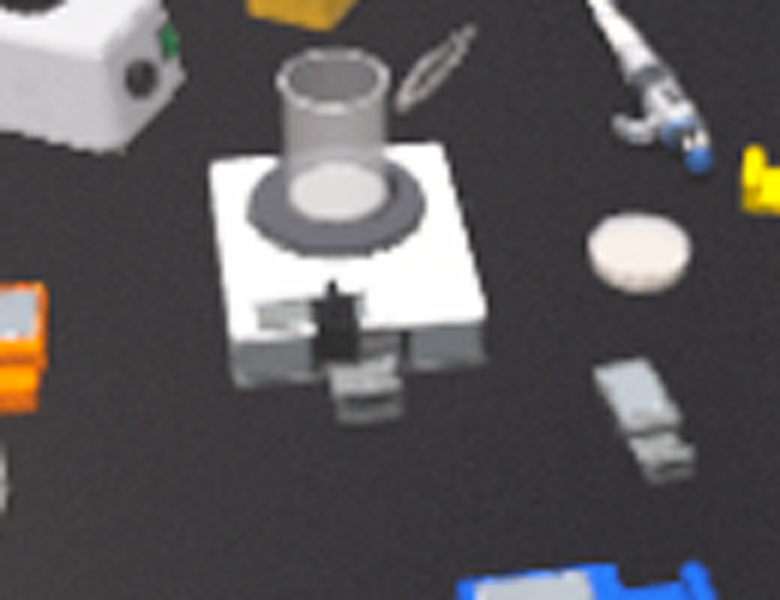

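View pics/scr.png

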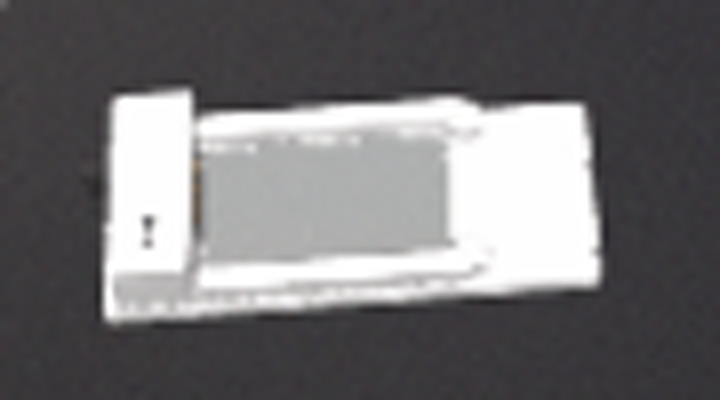

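```bash
cat > m1.py <<'E'
from h import *
from station import robot
t=robot.grab_frame("top"); s=robot.grab_frame("side")
import pickle; pickle.dump((t,s),open("ts.pkl","wb"))
def quad(f,x0,y0,x1,y1,th=170):
    g=f["img"].min(2)[y0:y1,x0:x1]; m=(g>th).astype(np.uint8)
    m=cv2.morphologyEx(m,cv2.MORPH_CLOSE,np.ones((5,5)))
    c=max(cv2.findContours(m,0,1)[0],key=cv2.contourArea)+np.array([x0,y0])
    r=cv2.minAreaRect(c); return c,r,cv2.boxPoints(r)
# stirrer top
c,r,b=quad(t,335,145,430,230); print("stirrer px",r); P=np.array([onz(t,*p,.040) for p in b]); print(P.round(4), [np.linalg.norm(P[i]-P[i-1]).round(4) for i in range(4)],P.mean(0).round(4))
ap=cv2.approxPolyDP(cv2.convexHull(c),4,True)[:,0]; print(ap, np.array([onz(t,*p,.04) for p in ap]).round(4))
c,r,b=quad(t,195,155,255,230,130); print("cradle px",r); 
for z in (.01,.018,.0):
  P=np.array([onz(t,*p,z) for p in b]); print(P.round(4), [np.linalg.norm(P[i]-P[i-1]).round(4) for i in range(4)],P.mean(0).round(4))
ap=cv2.approxPolyDP(cv2.convexHull(c),3,True)[:,0]; print(ap, np.array([onz(t,*p,.01) for p in ap]).round(4))
for nm,(u,v) in dict(lip=(339,201),rib=(357,190),small=(345,255),dish=(400,251)).items(): print(nm,onz(t,u,v,.02).round(3))
E
python3 m1.py
```

```text
stirrer px ((375.9528503417969, 190.0848846435547), (50.1365966796875, 77.33399963378906), 74.05460357666016)
[[ 0.6439 -0.0362  0.04  ]
 [ 0.7164 -0.254   0.04  ]
 [ 0.5717 -0.2931  0.04  ]
 [ 0.502  -0.0796  0.04  ]] [np.float64(0.1484), np.float64(0.2295), np.float64(0.1498), np.float64(0.2246)] [ 0.6085 -0.1657  0.04  ]
[[404 157]
 [418 204]
 [366 219]
 [340 204]
 [348 172]] [[ 0.7111 -0.2473  0.04  ]
 [ 0.5703 -0.2873  0.04  ]
 [ 0.521  -0.1376  0.04  ]
 [ 0.5626 -0.0619  0.04  ]
 [ 0.6595 -0.0831  0.04  ]]
cradle px ((223.941162109375, 192.7352752685547), (57.37810516357422, 26.89937400817871), 77.47119140625)
[[0.667  0.3452 0.01  ]
 [0.6879 0.268  0.01  ]
 [0.5181 0.2195 0.01  ]
 [0.4981 0.2951 0.01  ]] [np.float64(0.1762), np.float64(0.08), np.float64(0.1767), np.float64(0.0781)] [0.5928 0.282  0.01  ]
[[0.6647 0.3433 0.018 ]
 [0.6855 0.2665 0.018 ]
 [0.5166 0.2183 0.018 ]
 [0.4967 0.2934 0.018 ]] [np.float64(0.1752), np.float64(0.0796), np.float64(0.1757), np.float64(0.0777)] [0.5909 0.2804 0.018 ]
[[0.6699 0.3476 0.    ]
 [0.691  0.2699 0.    ]
 [0.5199 0.2211 0.    ]
 [0.4998 0.2971 0.    ]] [np.float64(0.1774), np.float64(0.0806), np.float64(0.1779), np.float64(0.0787)] [0.5952 0.2839 0.    ]
[[230 163]
 [242 218]
 [217 223]
 [206 168]] [[0.6841 0.2703 0.01  ]
 [0.5174 0.2233 0.01  ]
 [0.5001 0.2953 0.01  ]
 [0.666  0.3409 0.01  ]]
lip [ 0.576 -0.06   0.02 ]
rib [ 0.611 -0.112  0.02 ]
small [ 0.418 -0.081  0.02 ]
dish [ 0.435 -0.238  0.02 ]
```

Run:
```python
from h import *
import pickle; t,s=pickle.load(open("ts.pkl","rb"))
b=[(347,172),(405.6,157),(420.6,203.6),(361.5,220.5)]
P=np.array([onz(t,*p,.04) for p in b]); print(P.round(4),[np.linalg.norm(P[i]-P[i-1]).round(4) for i in range(4)],P.mean(0))
ex=(P[1]+P[2]-P[0]-P[3])[:2]; ey=(P[0]+P[1]-P[2]-P[3])[:2]
print(np.degrees(np.arctan2(ex[1],ex[0])),np.degrees(np.arctan2(ey[1],ey[0]))-90)
```

```text
[[ 0.6594 -0.0801  0.04  ]
 [ 0.7112 -0.2521  0.04  ]
 [ 0.5717 -0.2948  0.04  ]
 [ 0.5162 -0.1248  0.04  ]] [np.float64(0.1501), np.float64(0.1795), np.float64(0.1459), np.float64(0.1789)] [ 0.61463076 -0.18794225  0.04      ]
-72.56636921597178 -72.83407949780988
```

```bash
cat >> h.py <<'E'
def tool(yaw):
    x=np.array([np.cos(yaw),np.sin(yaw),0]); y=np.array([0,0,-1.]); return np.c_[x,y,np.cross(x,y)]
def delta(s,pos,yaw):
    R0=R.from_quat(s["ee_rot"]).as_matrix(); p=R0.T@(np.array(pos)-s["ee_pos"])
    rv=R.from_matrix(R0.T@tool(yaw)).as_rotvec()/np.radians(45)
    return p.round(4),rv.round(4)
E
python3 - <<'E'
from h import *
from station import robot
s=robot.get_state(); f=robot.grab_frame("wrist")
R0=R.from_quat(s["ee_rot"]).as_matrix(); T=f["world_to_cam"]; c=-T[:3,:3].T@T[:3,3]
print("cam in tool",(R0.T@(c-s["ee_pos"])).round(4),"view",(R0.T@(-T[:3,:3].T[:,2])).round(3),"right",(R0.T@T[:3,:3].T[:,0]).round(3))
yaw=np.radians(-72.7)
# want camera axis hit z=.05 at local(-100,0)
ex=np.array([np.cos(yaw),np.sin(yaw)]);ey=np.array([-ex[1],ex[0]])
for loc in [(-.10,-.08)]:
  p=np.array([.6146,-.188])+ex*loc[0]+ey*loc[1]
  print(p,delta(s,[*p,.23],yaw))
  print(delta(s,[*s["ee_pos"][:2],.33],yaw))
E
```

```text
cam in tool [ 0.0007 -0.143   0.0738] view [ 0.     0.958 -0.288] right [ 1. -0. -0.]
[ 0.50848165 -0.11631391] (array([-0.3504,  0.001 ,  0.4273]), array([ 0.0002,  0.1069, -0.0017]))
(array([-0.0001, -0.0994, -0.    ]), array([ 0.0002,  0.1069, -0.0017]))
```

send_rows(
  motion=[
    [[0,-0.04,0,0,0,0,0],[-0.01,-0.075,0.01,0,0.03,0,60],[-0.035,-0.09,0.04,0,0.107,0,255],[-0.06,-0.09,0.07,0,0.107,0,255],[-0.085,-0.09,0.1,0,0.107,0,255],[-0.11,-0.09,0.13,0,0.107,0,255],[-0.135,-0.09,0.16,0,0.107,0,255],[-0.16,-0.09,0.19,0,0.107,0,255]],
  ],
  squeeze=80,
)

```text
time_s: 0.97
ee_pos: [0.3609, -0.3807, 0.3215]
ee_rot: [0.57, -0.419, 0.419, -0.569]
wrist_force: [0.2, 0.2, 0.2]
width: 0.0006
```

send_rows(
  motion=[
    [[-0.026,0,0.032,0,0,0,255],[-0.052,0,0.065,0,0,0,255],[-0.078,0,0.097,0,0,0,255],[-0.104,0,0.13,0,0,0,255],[-0.13,0.02,0.162,0,0,0,255],[-0.156,0.04,0.195,0,0,0,255],[-0.182,0.06,0.227,0,0,0,255],[-0.208,0.08,0.26,0,0,0,255]],
  ],
)

```text
time_s: 1.63
ee_pos: [0.5382, -0.1188, 0.2488]
ee_rot: [-0.569, 0.419, -0.42, 0.569]
wrist_force: [0.8, -0.9, 0.4]
width: 0.0001
```

Run:
```python
from h import *
from station import robot
import pickle
f=robot.grab_frame("wrist"); s=robot.get_state(); print(s["ee_pos"],s["joint_velocities"].round(3),s["joint_pos"].round(2))
pickle.dump((f,s),open("w1.pkl","wb")); cv2.imwrite("pics/w1.png",f["img"][...,::-1])
```

```text
[ 0.54028102 -0.10800441  0.24485935] [ 0.023 -0.041 -0.013  0.03  -0.06   0.104  0.173] [ 0.46  0.21 -0.37  1.81  0.07  1.14 -1.2 ]
```

View pics/w1.png

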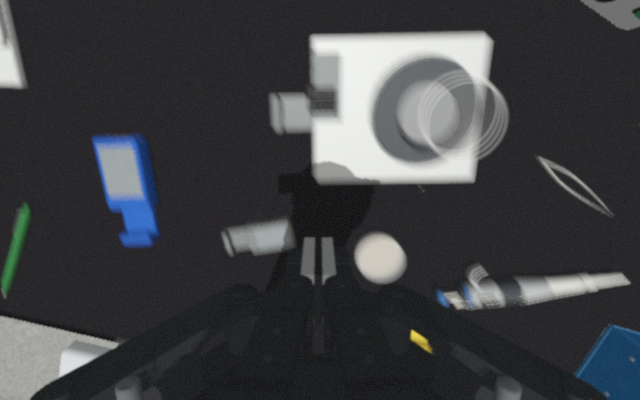

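Run:
```python
from h import *
from station import robot
import pickle
robot.grab_frame("wrist")
for i in range(4):
    f=robot.grab_frame("wrist"); s=robot.get_state()
    v=abs(s["joint_velocities"]).max()
    if v<.03: break
f=robot.grab_frame("wrist"); s=robot.get_state(); print(i,s["time_s"],s["ee_pos"],R.from_quat(s["ee_rot"]).as_matrix()[:2,0])
pickle.dump((f,s),open("w1.pkl","wb")); im=f["img"][...,::-1]; cv2.imwrite("pics/w2.png",cv2.resize(im[20:200,250:520],None,fx=2.9,fy=2.9,interpolation=cv2.INTER_CUBIC))
```

```text
3 1.9833 [ 0.53730026 -0.12242397  0.24985724] [ 0.29425804 -0.95572489]
```

View pics/w2.png

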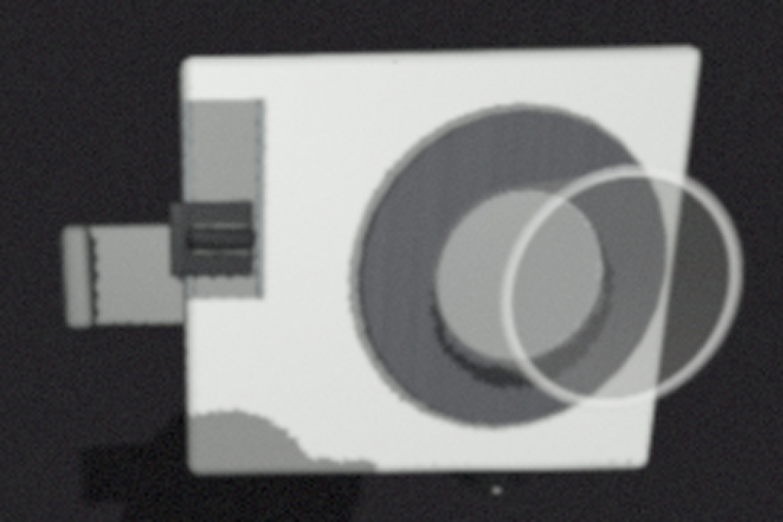

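Run:
```python
from h import *
import pickle; f,s=pickle.load(open("w1.pkl","rb")); t,sd=pickle.load(open("ts.pkl","rb"))
q=lambda u,v:(250+(u+.5)/2.9-.5,20+(v+.5)/2.9-.5)
P=np.array([onz(f,*q(*p),.04) for p in [(184,58),(699,47),(645,468),(191,472)]])
print(P.round(4),[np.linalg.norm(P[i]-P[i-1]).round(4) for i in range(4)],P.mean(0))
ex=(P[1]+P[2]-P[0]-P[3])[:2]; ey=(P[0]+P[1]-P[2]-P[3])[:2]
y1=np.arctan2(ex[1],ex[0]);print(np.degrees(y1),np.degrees(np.arctan2(ey[1],ey[0]))-90)
O=P.mean(0)[:2]
e=np.array([np.cos(y1),np.sin(y1)]);n=np.array([-e[1],e[0]])
L=lambda p:(np.array([(p[:2]-O)@e,(p[:2]-O)@n]).round(4),p.round(4))
print("face",L(onz(f,*q(187,250),.04)))
for z in (.044,.057):print("latch L/R/t/b",z,[L(onz(f,*q(*p),z))[0] for p in [(171,240),(252,240),(210,203),(210,276),(188,236),(220,227),(220,248)]])
print("lip",[L(onz(f,*q(*p),.028)) for p in [(64,275),(91,275),(78,227),(78,326)]])
```

```text
[[ 0.6608 -0.0796  0.04  ]
 [ 0.7158 -0.2477  0.04  ]
 [ 0.5743 -0.2943  0.04  ]
 [ 0.5205 -0.1252  0.04  ]] [np.float64(0.1476), np.float64(0.1769), np.float64(0.1489), np.float64(0.1775)] [ 0.61783525 -0.18670427  0.04      ]
-72.1284984986838 -71.88615964741199
face (array([-0.0887,  0.0101]), array([ 0.6002, -0.0992,  0.04  ]))
latch L/R/t/b 0.044 [array([-0.0944,  0.0137]), array([-0.0652,  0.0133]), array([-0.0802,  0.0262]), array([-0.0804,  0.0009]), array([-0.0882,  0.015 ]), array([-0.0767,  0.018 ]), array([-0.0767,  0.0107])]
latch L/R/t/b 0.057 [array([-0.094 ,  0.0138]), array([-0.0659,  0.0135]), array([-0.0804,  0.0258]), array([-0.0806,  0.0015]), array([-0.0881,  0.0151]), array([-0.077 ,  0.0179]), array([-0.077 ,  0.0109])]
lip [(array([-0.1359,  0.0012]), array([ 0.5773, -0.057 ,  0.028 ])), (array([-0.1256,  0.0011]), array([ 0.5803, -0.0668,  0.028 ])), (array([-0.1297,  0.0186]), array([ 0.5958, -0.0576,  0.028 ])), (array([-0.1315, -0.018 ]), array([ 0.5604, -0.067 ,  0.028 ]))]
```

```bash
cat >> h.py <<'E'
O=np.array([.6165,-.187]); YS=np.radians(-72.3)
def loc(x,y,z):
    e=np.array([np.cos(YS),np.sin(YS)]);n=np.array([-e[1],e[0]]); return [*(O+e*x+n*y),z]
def toloc(p):
    e=np.array([np.cos(YS),np.sin(YS)]);n=np.array([-e[1],e[0]]); d=np.array(p)[:2]-O; return np.array([d@e,d@n,p[2]])
E
python3 - <<'E'
from h import *
from station import robot
s=robot.get_state(); print(s["ee_pos"],abs(s["joint_velocities"]).max())
print(delta(s,loc(-.077,-.012,.0485),YS))
E
```

```text
[ 0.53730026 -0.12242397  0.24985724] 0.009491045687410793
(array([0.0079, 0.2014, 0.0438]), array([-0.0005, -0.013 ,  0.0019]))
```

send_rows(
  motion=[
    [[0.004,0.02,0.025,0,-0.013,0,255],[0.008,0.05,0.044,0,-0.013,0,255],[0.008,0.085,0.044,0,-0.013,0,255],[0.008,0.12,0.044,0,-0.013,0,255],[0.008,0.155,0.044,0,-0.013,0,255],[0.008,0.18,0.044,0,-0.013,0,255],[0.008,0.195,0.044,0,-0.013,0,255],[0.008,0.2,0.044,0,-0.013,0,255]],
  ],
)

```text
time_s: 2.65
ee_pos: [0.579, -0.1172, 0.0464]
ee_rot: [0.572, -0.419, 0.416, -0.57]
wrist_force: [-1.1, -0.6, 0.8]
width: 0.0
```

Run:
```python
from h import *
from station import robot
import pickle
f=robot.grab_frame("wrist");robot.grab_frame("wrist"); s=robot.get_state(); print(s["time_s"],s["ee_pos"],toloc(s["ee_pos"]),s["wrist_force"],abs(s["joint_velocities"]).max())
print(delta(s,loc(-.077,-.012,.0485),YS))
cv2.imwrite("pics/w3.png",f["img"][...,::-1])
```

```text
2.75 [ 0.58113507 -0.11666046  0.04880017] [-0.07776188 -0.01230526  0.04880017] [-0.18491612 -0.51095518  0.13671373] 0.032307420050578635
(array([0.0008, 0.0003, 0.0003]), array([0.0019, 0.0005, 0.0002]))
```

View pics/w3.png

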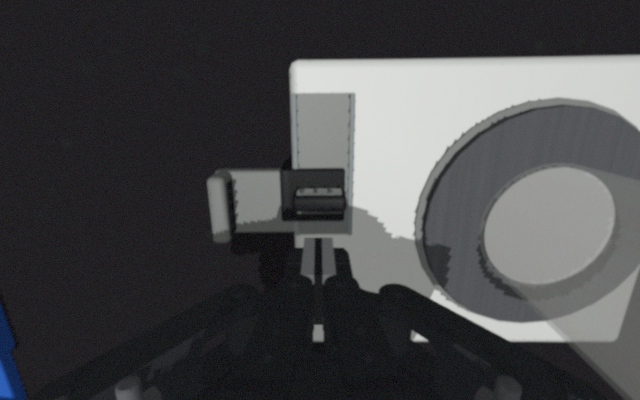

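send_rows(
  motion=[
    [[0.001,0,0.006,0,0,0,255],[0.001,0,0.012,0,0,0,255],[0.001,0,0.018,0,0,0,255],[0.001,0,0.024,0,0,0,255],[0.001,0,0.03,0,0,0,255],[0.001,0,0.035,0,0,0,255],[0.001,0,0.039,0,0,0,255],[0.001,0,0.042,0,0,0,255]],
  ],
)

```text
time_s: 3.42
ee_pos: [0.62, -0.1035, 0.049]
ee_rot: [0.573, -0.418, 0.415, -0.57]
wrist_force: [-9.7, -3.1, 7.9]
width: -0.0002
```

```bash
cat > look.py <<'E'
import sys
from h import *
from station import robot
import pickle
n=sys.argv[1]
if len(sys.argv)>2: robot.grab_frame("wrist")
f=robot.grab_frame("wrist"); s=robot.get_state(); print(s["time_s"],s["ee_pos"].round(4),"loc",toloc(s["ee_pos"]).round(4),s["wrist_force"].round(1),s["width"].round(4),abs(s["joint_velocities"]).max().round(3))
pickle.dump((f,s),open(n+".pkl","wb")); cv2.imwrite(f"pics/{n}.png",f["img"][...,::-1])
E
python3 look.py w4 1
```

```text
Traceback (most recent call last):
  File "look.py", line 7, in <module>
    f=robot.grab_frame("wrist"); s=robot.get_state(); print(s["time_s"],s["ee_pos"].round(4),"loc",toloc(s["ee_pos"]).round(4),s["wrist_force"].round(1),s["width"].round(4),abs(s["joint_velocities"]).max().round(3))
                                                                                                                                                         ^^^^^^^^^^^^^^^^
AttributeError: 'float' object has no attribute 'round'
```

```bash
sed -i 's/s\["width"\].round(4)/round(s["width"],4)/' look.py; python3 look.py w4
```

```text
3.5667 [ 0.6198 -0.1035  0.0488] loc [-0.0785  0.0286  0.0488] [-5.2 -2.2  6. ] -0.0 0.004
```

View pics/w4.png

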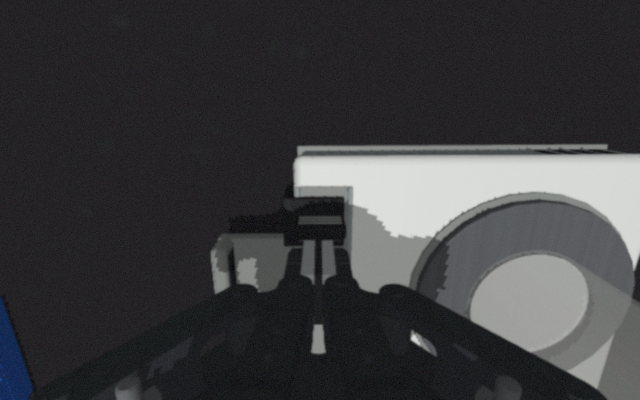

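send_rows(
  motion=[
    [[0,0,0.001,0,0,0,255],[0,0,0.002,0,0,0,255],[0,0,0.003,0,0,0,255],[0,0,0.004,0,0,0,255],[0,0,0.005,0,0,0,255],[0,0,0.006,0,0,0,255],[0,0,0.007,0,0,0,255],[0,0,0.007,0,0,0,255]],
  ],
)

```text
time_s: 4.23
ee_pos: [0.6202, -0.1035, 0.0482]
ee_rot: [0.576, -0.422, 0.412, -0.566]
wrist_force: [-14.4, -3.5, 12.7]
width: 0.0
```

```bash
python3 look.py w5
```

```text
4.2833 [ 0.6201 -0.1036  0.0481] loc [-0.0784  0.0288  0.0481] [-16.1  -3.3  12.5] -0.0001 0.007
```

View pics/w5.png

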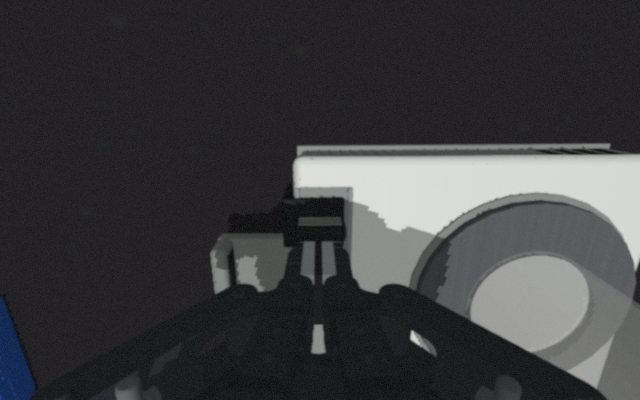

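send_rows(
  motion=[
    [[0,-0.002,-0.01,0,0,0,255],[0,-0.01,-0.02,0,0,0,255],[0,-0.04,-0.03,0,0,0,255],[-0.015,-0.065,-0.05,0,0,0,150],[-0.035,-0.07,-0.07,0,0,0,150],[-0.05,-0.07,-0.075,0,0,0,150],[-0.056,-0.07,-0.075,0,0,0,150],[-0.056,-0.07,-0.075,0,0,0,150]],
  ],
)

```text
time_s: 4.95
ee_pos: [0.5408, -0.0677, 0.12]
ee_rot: [-0.572, 0.415, -0.416, 0.573]
wrist_force: [-0.4, 1.0, 0.1]
width: 0.0353
```

```bash
python3 look.py w6 1
```

```text
5.05 [ 0.5415 -0.0702  0.1195] loc [-0.134  -0.0359  0.1195] [ 0.   0.4 -0.5] 0.0353 0.017
```

View pics/w6.png

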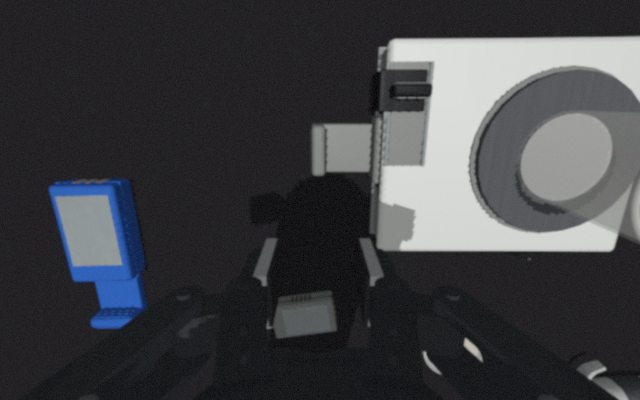

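Run:
```python
from h import *
from station import robot
import pickle; f,s=pickle.load(open("w6.pkl","rb"))
for p in [(312.5,150),(326,150),(319,124.5),(319,176)]: print(toloc(onz(f,*p,.028)).round(4))
for p in [(400,69),(400,111),(410,84),(410,97)]: print("latch",toloc(onz(f,*p,.05)).round(4))
print("corner",[toloc(onz(f,*p,.04)).round(4) for p in [(387,39),(376,250)]])
s=robot.get_state()
print(delta(s,loc(-.135,.001,.0145),YS))
```

```text
[-0.1387  0.0024  0.028 ]
[-0.1287  0.0024  0.028 ]
[-0.134   0.0207  0.028 ]
[-0.1337 -0.0172  0.028 ]
latch [-0.084   0.0562  0.05  ]
latch [-0.082   0.0311  0.05  ]
latch [-0.077   0.0475  0.05  ]
latch [-0.0763  0.0397  0.05  ]
corner [array([-0.0913,  0.0747,  0.04  ]), array([-0.0897, -0.0724,  0.04  ])]
(array([-0.0009,  0.1051,  0.0367]), array([-0.0025,  0.0053,  0.0007]))
```

send_rows(
  motion=[
    [[0,0.01,0.02,0,0.005,0,165],[0,0.03,0.035,0,0.005,0,165],[0,0.05,0.0375,0,0.005,0,165],[0,0.07,0.0375,0,0.005,0,165],[0,0.085,0.0375,0,0.005,0,165],[0,0.097,0.0375,0,0.005,0,165],[0,0.103,0.0375,0,0.005,0,165],[0,0.1035,0.0375,0,0.005,0,165]],
  ],
)

```text
time_s: 5.72
ee_pos: [0.5752, -0.0594, 0.0139]
ee_rot: [0.571, -0.418, 0.417, -0.57]
wrist_force: [0.5, 0.2, -0.3]
width: 0.0302
```

```bash
python3 look.py w7
```

```text
5.7667 [ 0.576  -0.0593  0.0149] loc [-0.1339  0.0002  0.0149] [ 0.5 -0.2 -0. ] 0.0303 0.03
```

View pics/w7.png

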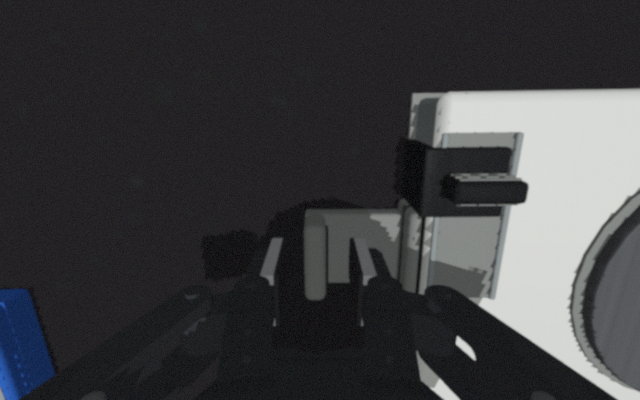

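send_rows(
  motion=[
    [[0,0,0,0,0,0,255],[0,0,0,0,0,0,255],[0,0,0,0,0,0,255],[0,0,0,0,0,0,255],[-0.002,0,0,0,0,0,255],[-0.006,0,0,0,0,0,255],[-0.012,0,0,0,0,0,255],[-0.018,0,0,0,0,0,255]],
  ],
  squeeze=70,
)

```text
time_s: 6.43
ee_pos: [0.5711, -0.043, 0.0163]
ee_rot: [0.571, -0.417, 0.419, -0.57]
wrist_force: [1.0, -2.1, 2.3]
width: 0.0079
```

```bash
python3 look.py w8
```

```text
6.4833 [ 0.5703 -0.0406  0.0161] loc [-0.1536  0.0005  0.0161] [ 0.8 -2.2  3.3] 0.0074 0.027
```

View pics/w8.png

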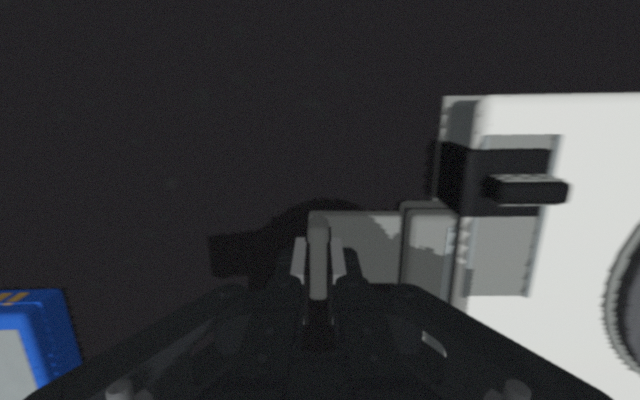

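send_rows(
  motion=[
    [[-0.008,0,0,0,0,0,255],[-0.018,0,0,0,0,0,255],[-0.029,0,0,0,0,0,255],[-0.04,0,0,0,0,0,255],[-0.052,0,0,0,0,0,255],[-0.063,0,0,0,0,0,255],[-0.072,0,0,0,0,0,255],[-0.076,0,0,0,0,0,255]],
  ],
)

```text
time_s: 7.15
ee_pos: [0.5453, 0.0343, 0.0149]
ee_rot: [-0.572, 0.418, -0.415, 0.572]
wrist_force: [1.6, 0.1, -1.5]
width: 0.0078
```

```bash
python3 look.py w9 1
```

```text
7.25 [0.5458 0.0334 0.015 ] loc [-0.2314 -0.0004  0.015 ] [-0.4  1.1 -2.2] 0.0078 0.02
```

View pics/w9.png

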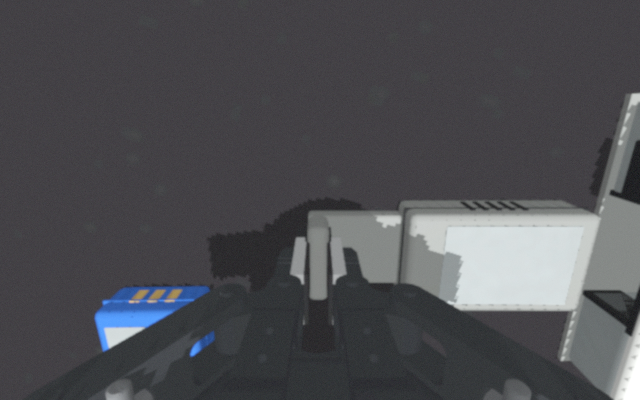

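send_rows(
  motion=[
    [[0,0.001,0,0,0,0,255],[0,0.002,0,0,0,0,255],[0,0.003,0,0,0,0,255],[0,0.003,0,0,0,0,220],[0,0.003,0,0,0,0,170],[0,0.003,0,0,0,0,170],[0,-0.02,0,0,0,0,170],[0,-0.055,0,0,0,0,170]],
  ],
)

```text
time_s: 7.92
ee_pos: [0.5436, 0.0293, 0.0675]
ee_rot: [0.573, -0.42, 0.415, -0.568]
wrist_force: [-0.1, -0.9, 0.8]
width: 0.0286
```

```bash
python3 look.py w10 1
python3 - <<'E'
from h import *
from station import robot
t=robot.grab_frame("top"); cv2.imwrite("pics/t2.png",cv2.resize(t["img"][150:250,190:350],None,fx=5,fy=5,interpolation=cv2.INTER_CUBIC)[...,::-1])
E
```

```text
8.0167 [0.5525 0.0306 0.0756] loc [-0.2267  0.0052  0.0756] [ 0.5 -0.   1.1] 0.0284 0.042
```

View pics/w10.png

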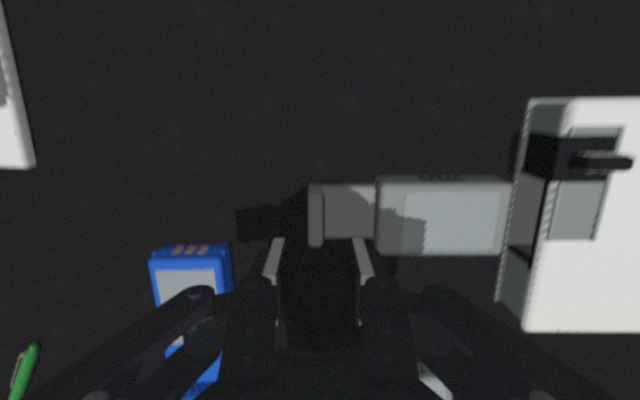

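View pics/t2.png

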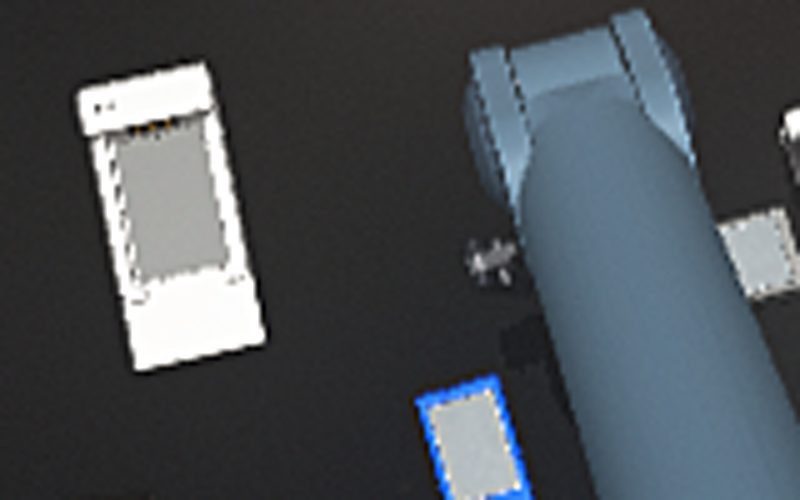

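Run:
```python
from h import *
from station import robot
import pickle; f,s=pickle.load(open("w10.pkl","rb"))
im=f["img"][160:270,290:530]; cv2.imwrite("pics/w10c.png",cv2.resize(im,None,fx=3.3,fy=3.3,interpolation=cv2.INTER_CUBIC)[...,::-1])
for nm,p in dict(blkL=(376,217),top=(440,181),bot=(440,255),R=(512,217),lipL=(309,215),lipR=(323,215)).items(): print(nm,toloc(onz(f,*p,.025)).round(4))
s=robot.get_state(); print(s["joint_pos"].round(2),s["ee_pos"])
```

```text
blkL [-0.1885  0.0044  0.025 ]
top [-0.1496  0.0283  0.025 ]
bot [-0.1443 -0.0228  0.025 ]
R [-0.1008  0.0042  0.025 ]
lipL [-0.232   0.0059  0.025 ]
lipR [-0.2229  0.0059  0.025 ]
[ 0.19  0.42 -0.38  1.94  0.21  0.81 -1.57] [0.55082371 0.03029655 0.07366971]
```

View pics/w10c.png

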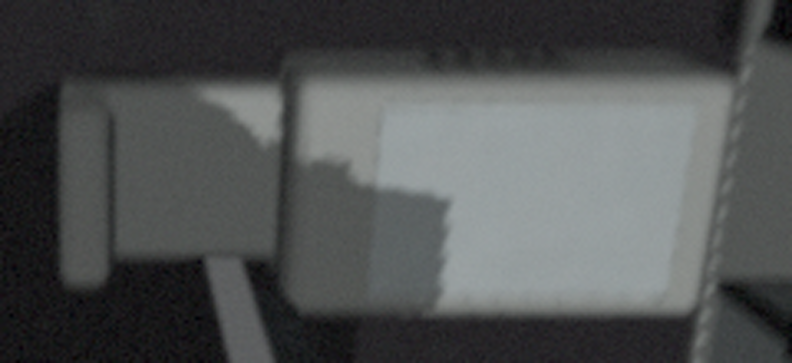

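send_rows(
  motion=[
    [[0,-0.03,0,0,-0.1,0,60],[0.01,-0.06,0,0,-0.24,0,0],[0.03,-0.09,0,0,-0.38,0,0],[0.055,-0.097,0,0,-0.52,0,0],[0.08,-0.097,0,0,-0.66,0,0],[0.105,-0.097,0,0,-0.8,0,0],[0.125,-0.097,0,0,-0.93,0,0],[0.137,-0.097,0,0,-1,0,0]],
  ],
)

```text
time_s: 8.73
ee_pos: [0.5886, -0.1046, 0.1664]
ee_rot: [0.688, -0.168, 0.167, -0.686]
wrist_force: [0.6, -0.3, 0.1]
width: 0.0855
```

send_rows(
  motion=[
    [[0,0,0,0,-0.14,0,0],[0,0,0,0,-0.28,0,0],[0,0,0,0,-0.42,0,0],[0,0,0,0,-0.56,0,0],[0,0,0,0,-0.7,0,0],[0,0,0,0,-0.84,0,0],[0,0,0,0,-0.95,0,0],[0,0,0,0,-1,0,0]],
  ],
)

```text
time_s: 9.4
ee_pos: [0.5881, -0.1005, 0.1661]
ee_rot: [-0.698, -0.109, 0.11, 0.699]
wrist_force: [-0.2, 0.4, -0.6]
width: 0.0852
```

```bash
python3 - <<'E'
from station import robot
for i in range(4): robot.grab_frame("top")
E
python3 look.py w11 1; python3 -c "
from station import robot; from h import *
s=robot.get_state(); print(s['joint_pos'].round(2)); X=R.from_quat(s['ee_rot']).as_matrix(); print(X.round(3),np.degrees(np.arctan2(X[1,0],X[0,0])))"
```

```text
9.7 [ 0.5887 -0.1001  0.1672] loc [-9.120e-02 -1.000e-04  1.672e-01] [ 0.6 -0.5  0.7] 0.0854 0.005
[ 0.6   0.42 -0.62  1.76  0.28  1.05  0.19]
[[ 0.953 -0.001 -0.302]
 [ 0.302  0.     0.953]
 [-0.001 -1.     0.   ]] 17.593021050991588
```

View pics/w11.png

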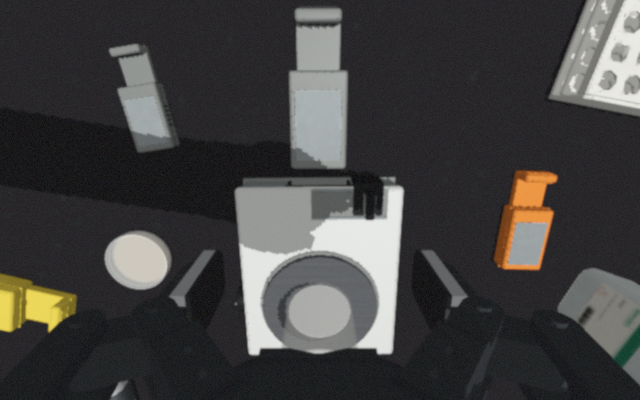

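Run:
```python
from h import *
from station import robot
import pickle; f,s=pickle.load(open("w11.pkl","rb"))
im=f["img"][0:180,270:370]; cv2.imwrite("pics/w11c.png",cv2.resize(im,None,fx=3.3,fy=3.3,interpolation=cv2.INTER_CUBIC)[...,::-1])
P=np.array([toloc(onz(f,*p,.025)) for p in [(290,71),(347.5,71),(346.5,167),(291.5,167)]]); print(P.round(4),P.mean(0).round(4))
print([toloc(onz(f,*p,.025)).round(4) for p in [(318,9),(318,21),(295,15),(341,15)]])
```

```text
[[-0.1862 -0.0228  0.025 ]
 [-0.186   0.025   0.025 ]
 [-0.1048  0.0261  0.025 ]
 [-0.1049 -0.0238  0.025 ]] [-0.1455  0.0011  0.025 ]
[array([-0.2316,  0.0006,  0.025 ]), array([-0.2232,  0.0006,  0.025 ]), array([-0.2275, -0.0177,  0.025 ]), array([-0.2274,  0.0188,  0.025 ])]
```

View pics/w11c.png

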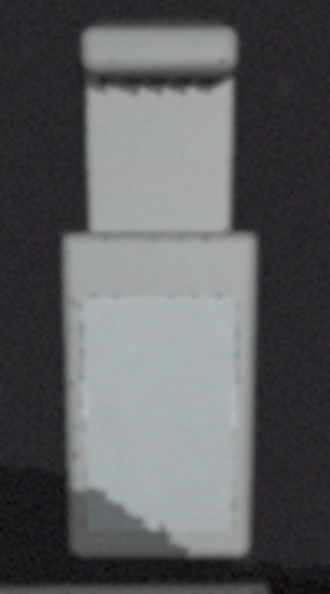

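send_rows(
  motion=[
    [[0.001,0.01,0.03,0,0,0,0],[0.001,0.02,0.058,0,0,0,0],[0.001,0.05,0.064,0,0,0,0],[0.001,0.085,0.064,0,0,0,0],[0.001,0.115,0.064,0,0,0,0],[0.001,0.14,0.064,0,0,0,0],[0.001,0.153,0.064,0,0,0,0],[0.001,0.158,0.064,0,0,0,0]],
  ],
)

```text
time_s: 10.37
ee_pos: [0.5684, -0.0387, 0.0071]
ee_rot: [-0.698, -0.107, 0.11, 0.699]
wrist_force: [-0.2, -0.2, -0.2]
width: 0.0851
```

```bash
python3 look.py w12 1
```

```text
10.4667 [ 0.5704 -0.0385  0.0093] loc [-0.1554  0.0012  0.0093] [-0.6  0.2  1.1] 0.0855 0.034
```

View pics/w12.png

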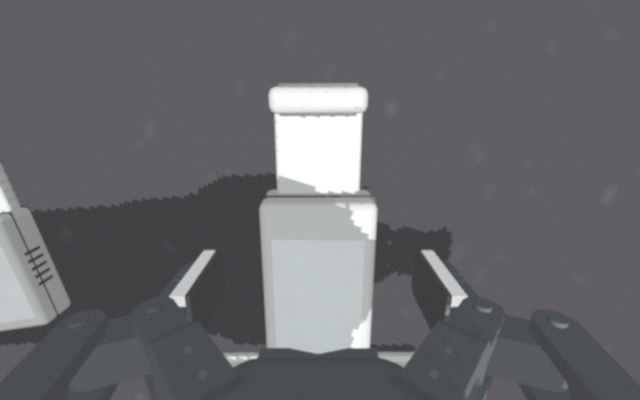

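send_rows(
  motion=[
    [[0,0,0,0,0,0,255],[0,0,0,0,0,0,255],[0,0,0,0,0,0,255],[0,0,0,0,0,0,255],[0,0,0,0,0,0,255],[0,-0.005,0,0,0,0,255],[0,-0.02,0,0,0,0,255],[0,-0.03,0,0,0,0,255]],
  ],
  squeeze=90,
)

```text
time_s: 11.13
ee_pos: [0.5704, -0.0387, 0.0409]
ee_rot: [-0.699, -0.108, 0.108, 0.699]
wrist_force: [0.2, 0.9, -2.8]
width: 0.0477
```

```bash
python3 look.py w13 1
```

```text
11.2333 [ 0.573  -0.0385  0.0426] loc [-0.1547  0.0036  0.0426] [ 0.8  0.3 -2.4] 0.0476 0.025
```

View pics/w13.png

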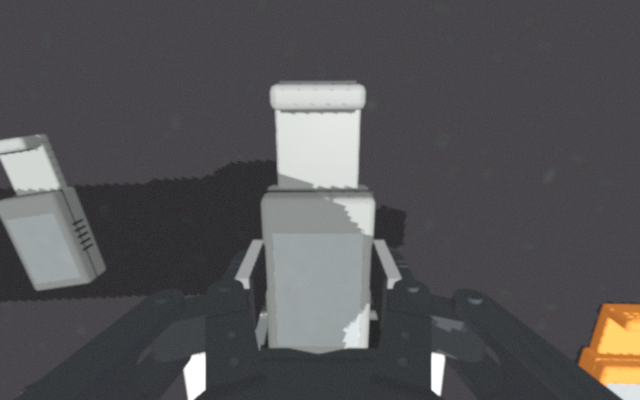

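send_rows(
  motion=[
    [[0,-0.03,0,0,-0.1,0,255],[0.005,-0.065,0.005,0,-0.22,0,255],[0.015,-0.1,0.015,0,-0.35,0,255],[0.03,-0.125,0.03,0,-0.48,0,255],[0.045,-0.145,0.055,0,-0.61,0,255],[0.065,-0.155,0.08,0,-0.74,0,255],[0.085,-0.157,0.11,0,-0.87,0,255],[0.1,-0.157,0.13,0,-0.98,0,255]],
  ],
)

```text
time_s: 11.9
ee_pos: [0.6273, 0.1197, 0.1989]
ee_rot: [-0.605, -0.367, 0.363, 0.606]
wrist_force: [-0.1, 0.7, -2.9]
width: 0.0473
```

Run:
```python
from h import *
from station import robot
s=robot.get_state(); print(s["time_s"],s["ee_pos"],s["joint_pos"].round(2),s["width"]); print(delta(s,[.68,.305,.2],np.radians(105.7)))
```

```text
11.9 [0.6272883  0.11969823 0.19890669] [ 0.37  0.52 -0.83  1.63  0.41  1.17  0.53] 0.047316859113077966
(array([ 0.1885, -0.0004,  0.04  ]), array([ 0.0044, -0.9681,  0.0043]))
```

send_rows(
  motion=[
    [[0.02,0,0.004,0,-0.12,0,255],[0.045,0,0.01,0,-0.25,0,255],[0.07,0,0.015,0,-0.38,0,255],[0.095,0,0.02,0,-0.51,0,255],[0.12,0,0.026,0,-0.64,0,255],[0.145,0,0.032,0,-0.77,0,255],[0.17,0,0.037,0,-0.9,0,255],[0.185,0,0.04,0,-0.965,0,255]],
  ],
)

```text
time_s: 12.57
ee_pos: [0.678, 0.3008, 0.196]
ee_rot: [0.427, 0.563, -0.563, -0.429]
wrist_force: [0.2, 0.9, -2.6]
width: 0.0471
```

```bash
python3 - <<'E'
from station import robot
for i in range(4): robot.grab_frame("top")
E
python3 look.py w14 1
```

```text
12.8667 [0.6793 0.2951 0.1962] loc [-0.4402  0.2063  0.1962] [-0.4 -0.3 -2.7] 0.0471 0.01
```

View pics/w14.png

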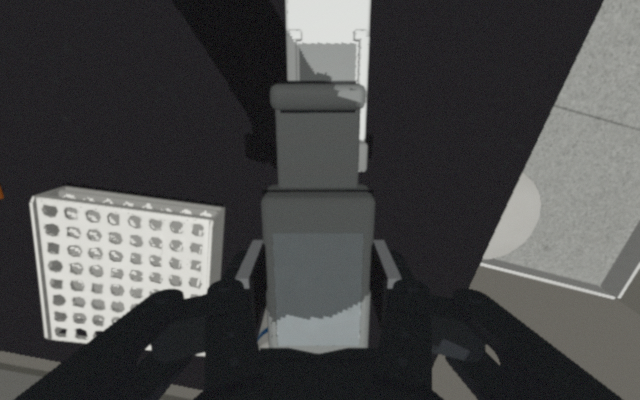

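Run:
```python
from h import *
import pickle; f,s=pickle.load(open("w14.pkl","rb"))
cv2.imwrite("pics/w14c.png",cv2.resize(f["img"][0:180,270:390],None,fx=4.5,fy=4.5,interpolation=cv2.INTER_CUBIC)[:600][...,::-1][:599])
```

```text
(no output)
```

View pics/w14c.png

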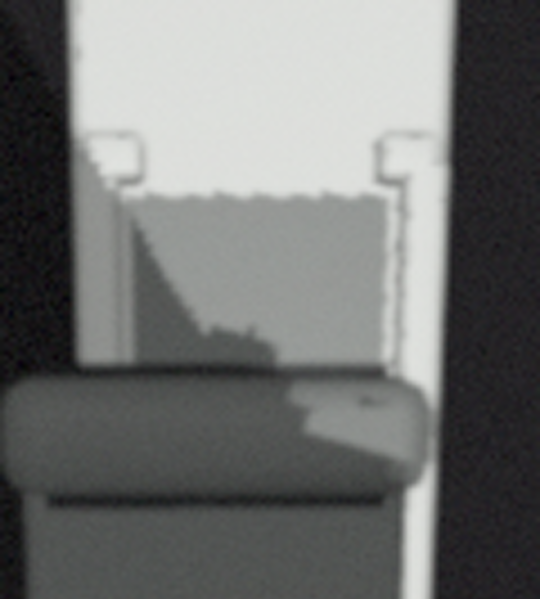

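Run:
```python
from h import *
import pickle; f,s=pickle.load(open("w14.pkl","rb")); t,sd=pickle.load(open("ts.pkl","rb"))
q=lambda u,v:(270+(u+.5)/4.5-.5,(v+.5)/4.5-.5)
A=onz(f,*q(145,183),.018);B=onz(f,*q(378,183),.018)
A2=onz(f,*q(145,131),.018);B2=onz(f,*q(378,131),.018)
print("gap",np.linalg.norm(A-B),np.linalg.norm(A2-B2),np.linalg.norm(A-A2),np.linalg.norm(B-B2))
d=(A-B); yaw=np.arctan2(d[1],d[0]); print("yaw from stops",np.degrees(yaw), (A+B)/2)
# y axis: left in img? image up=-x, right = tool x = cradle +y
OL=[onz(f,*q(74,v),.01) for v in (60,300)]; OR=[onz(f,*q(u,v),.01) for u,v in((453,60),(440,400))]
print("outer",[p.round(4) for p in OL+OR]); 
for a,b in (OL,OR): dd=a-b; print(np.degrees(np.arctan2(-dd[1],-dd[0])))
yc=np.radians(15.7); e=np.array([np.cos(yc),np.sin(yc)]); n=np.array([-e[1],e[0]])
for nm,P in dict(A=A,B=B,OL0=OL[0],OL1=OL[1],OR0=OR[0],OR1=OR[1],floorend=onz(f,*q(260,197),.01)).items(): print(nm,(P[:2]@e).round(4),(P[:2]@n).round(4))
# top view
for nm,(u,v,z) in dict(postTL=(85,102,.032),postTR=(290,60,.032),postBL=(97,178,.032),postBR=(303,140,.032),endL=(178,553,.01),endR=(385,508,.01),fTL=(150,185,.01),fTR=(285,155,.01),fBL=(185,410,.01),fBR=(325,385,.01)).items():
  P=onz(t,195+(u+.5)/8-.5,155+(v+.5)/8-.5,z); print(nm,(P[:2]@e).round(4),(P[:2]@n).round(4))
```

```text
gap 0.04727820521215076 0.04681342913331329 0.009460785155830804 0.009461416687149591
yaw from stops -74.98342932198732 [0.55704465 0.27127206 0.018     ]
outer [array([0.5439, 0.2283, 0.01  ]), array([0.5878, 0.2387, 0.01  ]), array([0.5239, 0.3026, 0.01  ]), array([0.5868, 0.32  , 0.01  ])]
13.331014016746904
15.418124896524676
A 0.6094 0.0868
B 0.61 0.1341
OL0 0.5853 0.0726
OL1 0.6305 0.0707
OR0 0.5863 0.1496
OR1 0.6515 0.1492
floorend 0.611 0.1103
postTL 0.7286 0.1466
postTR 0.7265 0.07
postBL 0.699 0.148
postBR 0.6953 0.0716
endL 0.5594 0.1499
endR 0.5579 0.073
fTL 0.6987 0.1326
fTR 0.6982 0.0814
fBL 0.6113 0.1369
fBR 0.6084 0.0849
```

Run:
```python
from h import *
import pickle
for n in ("w13","w14"):
    f,s=pickle.load(open(n+".pkl","rb")); X=R.from_quat(s["ee_rot"]).as_matrix()
    z=s["ee_pos"][2]+.016
    tl=lambda u,v:(X.T@(onz(f,u,v,z)-s["ee_pos"])).round(4)
    print(n,"edge",tl(318,197),"L",tl(263.5,230),"R",tl(374,230),"lipfar",tl(318,85),"lipnear",tl(318,107),"lipL",tl(271,96),"lipR",tl(365,96))
    print(np.degrees(np.arctan2(X[1,0],X[0,0])), X[:,1])
    cv2.imwrite(f"pics/{n}b.png",cv2.resize(f["img"][70:220,250:390],None,fx=4,fy=4,interpolation=cv2.INTER_CUBIC)[...,::-1])
```

```text
w13 edge [ 0.0002 -0.0161  0.0336] L [-0.0233 -0.0162  0.0188] R [ 0.0244 -0.0159  0.0187] lipfar [ 0.0002 -0.0162  0.0778] lipnear [ 0.0002 -0.0161  0.0699] lipL [-0.0177 -0.0162  0.0739] lipR [ 0.0181 -0.016   0.0739]
17.64826630053964 [ 5.61943807e-03 -2.55443858e-04 -9.99984178e-01]
w14 edge [ 0.0002 -0.016   0.0341] L [-0.0232 -0.0159  0.0192] R [ 0.0242 -0.016   0.0193] lipfar [ 0.0002 -0.0159  0.078 ] lipnear [ 0.0002 -0.0159  0.0701] lipL [-0.0177 -0.0159  0.0741] lipR [ 0.018  -0.016   0.0741]
105.01774570335806 [-1.33477390e-04 -2.47544682e-03 -9.99996927e-01]
```

View pics/w14b.png

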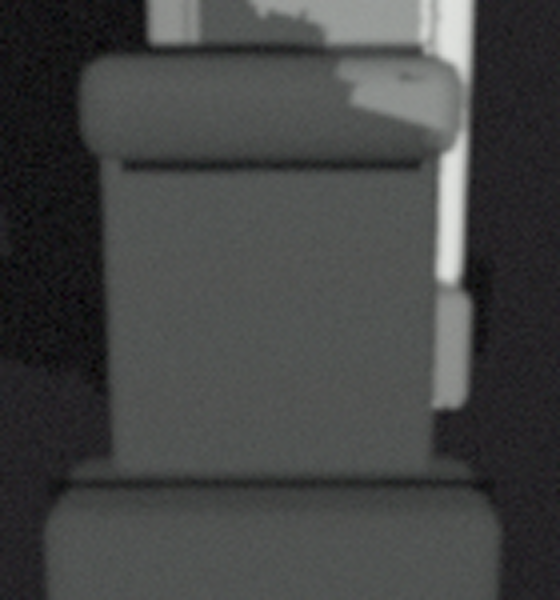

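send_rows(
  motion=[
    [[0.004,0.005,0.025,0,0,0,255],[0.008,0.02,0.055,0,0,0,255],[0.009,0.045,0.08,0,0,0,255],[0.009,0.075,0.089,0,0,0,255],[0.009,0.105,0.089,0,0,0,255],[0.009,0.13,0.089,0,0,0,255],[0.009,0.142,0.089,0,0,0,255],[0.009,0.146,0.089,0,0,0,255]],
  ],
)

```text
time_s: 13.53
ee_pos: [0.5895, 0.2793, 0.0479]
ee_rot: [-0.43, -0.559, 0.563, 0.431]
wrist_force: [0.1, -0.8, -3.2]
width: 0.0477
```

```bash
python3 -c "
from station import robot
for i in range(2): robot.grab_frame('top')"; python3 look.py w15 1
python3 - <<'E'
from h import *
import pickle
f,s=pickle.load(open("w15.pkl","rb"))
cv2.imwrite("pics/w15c.png",cv2.resize(f["img"][50:230,220:420],None,fx=3.3,fy=3.3,interpolation=cv2.INTER_CUBIC)[...,::-1])
E
```

```text
13.7333 [0.5921 0.2836 0.0528] loc [-0.4558  0.1199  0.0528] [ 0.8  0.1 -2.4] 0.0475 0.01
```

View pics/w15c.png

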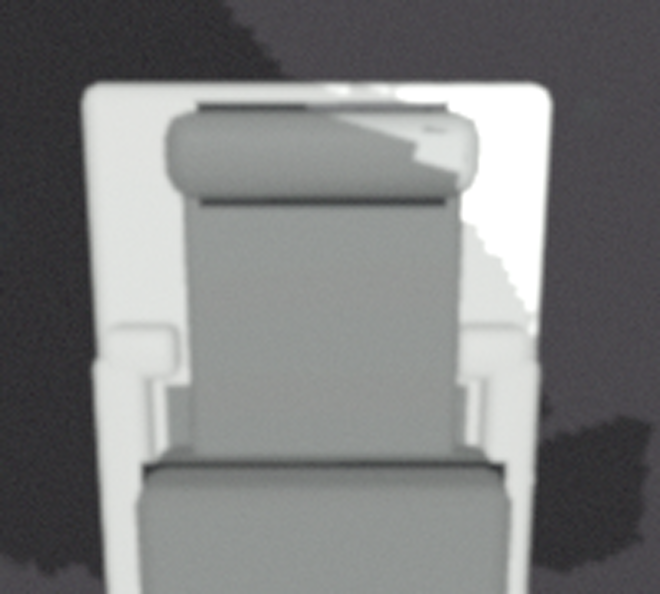

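Run:
```python
from h import *
from station import robot
import pickle
f,s=pickle.load(open("w15.pkl","rb"))
q=lambda u,v:(220+(u+.5)/3.3-.5,50+(v+.5)/3.3-.5)
T=f["world_to_cam"]; c=-T[:3,:3].T@T[:3,3]; print("cam",c, "implied TCP", c-tool(np.radians(105))@np.array([.0007,-.143,.0738]))
yc=np.radians(15); e=np.array([np.cos(yc),np.sin(yc)]); n=np.array([-e[1],e[0]])
h=lambda u,v,z:(lambda P:[(P[:2]@e).round(4),(P[:2]@n).round(4)])(onz(f,*q(u,v),z))
print("stop inner top edge",h(145,374,.018),h(500,374,.018),"outer",h(150,325,.018),h(500,325,.018))
print("stop gap",h(180,350,.018),h(459,350,.018))
print("cradle end",h(318,83,.010),"sides",h(97,365,.018),h(538,365,.018))
print("block top edge",h(322,478,.066),h(322,467,.066),"lip far/near",h(322,108,.066),h(322,200,.066),"lip LR",h(167,155,.066),h(477,155,.066))
print("tongue LR",h(190,350,.05),h(459,350,.05))
```

```text
cam [0.52121027 0.26321014 0.19483319] implied TCP [0.59267677 0.28163484 0.05183319]
stop inner top edge [np.float64(0.6065), np.float64(0.089)] [np.float64(0.6064), np.float64(0.1494)] outer [np.float64(0.5982), np.float64(0.0902)] [np.float64(0.5981), np.float64(0.1489)]
stop gap [np.float64(0.6024), np.float64(0.0951)] [np.float64(0.6023), np.float64(0.1422)]
cradle end [np.float64(0.5596), np.float64(0.1184)] sides [np.float64(0.605), np.float64(0.081)] [np.float64(0.6048), np.float64(0.1557)]
block top edge [np.float64(0.6104), np.float64(0.1192)] [np.float64(0.609), np.float64(0.1192)] lip far/near [np.float64(0.5659), np.float64(0.1191)] [np.float64(0.5761), np.float64(0.1191)] lip LR [np.float64(0.5711), np.float64(0.1011)] [np.float64(0.5711), np.float64(0.1372)]
tongue LR [np.float64(0.5968), np.float64(0.1009)] [np.float64(0.5967), np.float64(0.1381)]
```

send_rows(
  motion=[
    [[-0.001,0.004,0,0,0,0,255],[-0.001,0.009,0,0,0,0,255],[-0.001,0.014,0,0,0,0,255],[-0.001,0.019,0,0,0,0,255],[-0.001,0.023,0,0,0,0,255],[-0.001,0.026,0,0,0,0,255],[-0.001,0.028,0,0,0,0,255],[-0.001,0.029,0,0,0,0,255]],
  ],
)

```text
time_s: 14.4
ee_pos: [0.5903, 0.2817, 0.0221]
ee_rot: [-0.43, -0.561, 0.562, 0.43]
wrist_force: [-3.6, -3.3, 5.1]
width: 0.0473
```

```bash
python3 look.py w16 1
python3 - <<'E'
from h import *
import pickle
f,s=pickle.load(open("w16.pkl","rb"))
T=f["world_to_cam"]; c=-T[:3,:3].T@T[:3,3]; print("implied TCP", c-tool(np.radians(105))@np.array([.0007,-.143,.0738]))
cv2.imwrite("pics/w16c.png",cv2.resize(f["img"][50:230,220:420],None,fx=3.3,fy=3.3,interpolation=cv2.INTER_CUBIC)[...,::-1])
E
```

```text
14.5 [0.5907 0.282  0.0221] loc [-0.4546  0.118   0.0221] [-1.8 -1.4  0.8] 0.0475 0.011
implied TCP [0.59176328 0.28068453 0.02214844]
```

View pics/w16c.png

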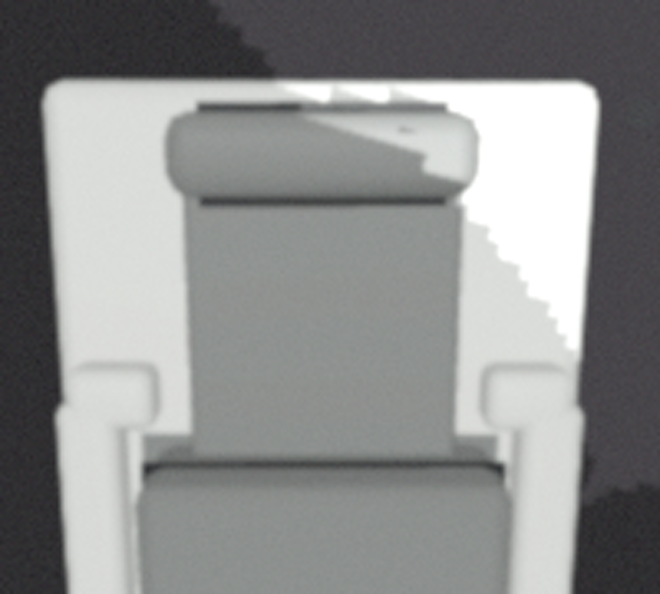

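send_rows(
  motion=[
    [[0,0.001,0,0,0,0,255],[0,0.0015,0,0,0,0,255],[0,0.002,0,0,0,0,255],[0,0.0025,0,0,0,0,255],[0,0.003,0,0,0,0,255],[0,0.0035,0,0,0,0,255],[0,0.0035,0,0,0,0,255],[0,0.0035,0,0,0,0,255]],
  ],
)

```text
time_s: 15.17
ee_pos: [0.5907, 0.282, 0.022]
ee_rot: [-0.43, -0.561, 0.562, 0.429]
wrist_force: [-8.3, -6.0, 16.1]
width: 0.0474
```

```bash
python3 look.py w17 1
python3 - <<'E'
from h import *
import pickle
f,s=pickle.load(open("w17.pkl","rb"))
T=f["world_to_cam"]; c=-T[:3,:3].T@T[:3,3]; print("implied TCP", c-tool(np.radians(105))@np.array([.0007,-.143,.0738]), s["ft_torque"])
E
```

```text
15.2667 [0.5907 0.282  0.022 ] loc [-0.4547  0.118   0.022 ] [-6.5 -6.9 16.7] 0.0472 0.002
implied TCP [0.59189683 0.28112165 0.02197782] [-0.98727289  1.53899517  0.05403229]
```

View pics/w17.png

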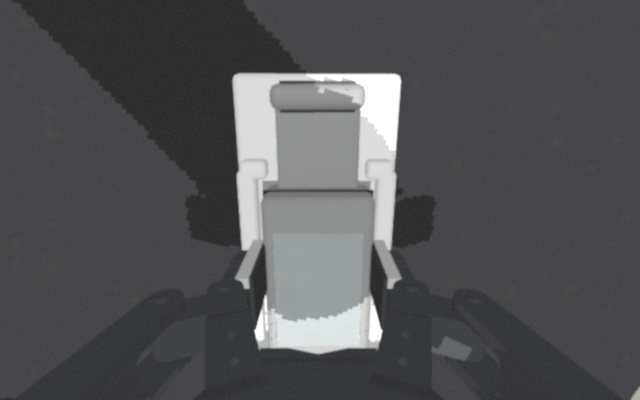

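Run:
```python
from h import *
from station import robot
s=robot.grab_frame("side"); cv2.imwrite("pics/s2.png",cv2.resize(s["img"][220:310,220:340],None,fx=6.6,fy=6.6,interpolation=cv2.INTER_CUBIC)[...,::-1])
```

```text
(no output)
```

View pics/s2.png

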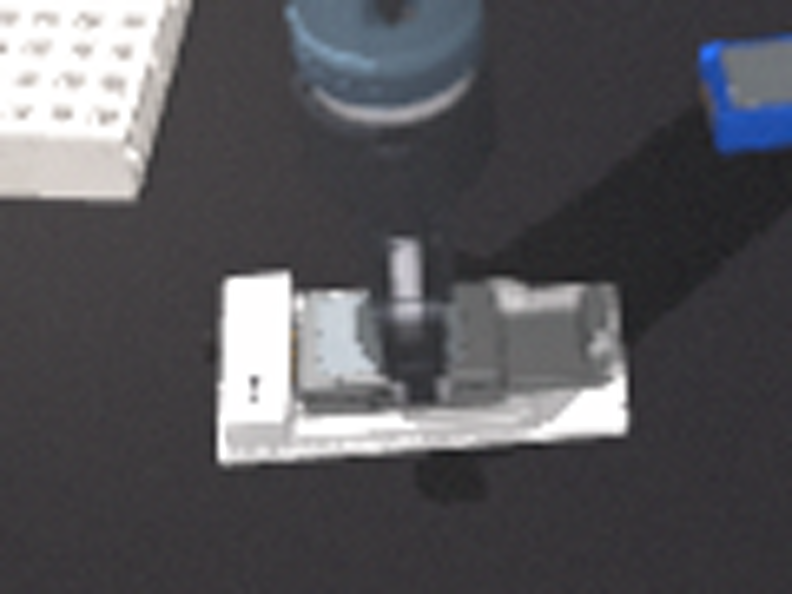

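send_rows(
  motion=[
    [[0,-0.002,0,0,0,0,255],[0,-0.003,0,0,0,0,255],[0,-0.003,0,0,0,0,130],[0,-0.003,0,0,0,0,110],[0,-0.003,0,0,0,0,90],[0,-0.003,0,0,0,0,60],[0,-0.003,0,0,0,0,30],[0,-0.003,0,0,0,0,0]],
  ],
  squeeze=40,
)

```text
time_s: 15.98
ee_pos: [0.5907, 0.2818, 0.0208]
ee_rot: [-0.429, -0.562, 0.562, 0.43]
wrist_force: [0.1, -0.0, 0.0]
width: 0.0846
```

```bash
python3 look.py w18 1
```

```text
16.0833 [0.5907 0.2819 0.021 ] loc [-0.4545  0.118   0.021 ] [-0.2 -0.7 -0.9] 0.0854 0.001
```

View pics/w18.png

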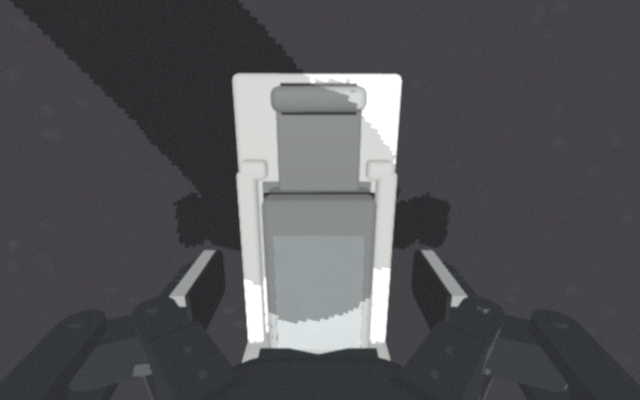

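send_rows(
  motion=[
    [[0,-0.015,0,0,0,0,0],[0,-0.04,0,0,0,0,0],[0,-0.075,0,0,0,0,0],[0,-0.115,0,0,0,0,0],[0,-0.15,-0.01,0,0,0,0],[0,-0.175,-0.035,0,0,0,0],[0,-0.185,-0.06,0,0,0,0],[0,-0.185,-0.08,0,0,0,0]],
  ],
)

```text
time_s: 16.75
ee_pos: [0.6714, 0.3047, 0.2133]
ee_rot: [0.431, 0.565, -0.558, -0.428]
wrist_force: [-0.3, -0.5, 0.3]
width: 0.0853
```

```bash
python3 -c "
from station import robot
for i in range(4): robot.grab_frame('top')"; python3 look.py w19 1
python3 - <<'E'
from h import *
import pickle
from station import robot
f,s=pickle.load(open("w19.pkl","rb"))
cv2.imwrite("pics/w19c.png",cv2.resize(f["img"][0:200,230:410],None,fx=3,fy=3,interpolation=cv2.INTER_CUBIC)[...,::-1])
t=robot.grab_frame("top"); cv2.imwrite("pics/t3.png",t["img"][...,::-1])
s=robot.grab_frame("side"); cv2.imwrite("pics/s3.png",cv2.resize(s["img"][120:310,220:400],None,fx=3.1,fy=3.1,interpolation=cv2.INTER_CUBIC)[...,::-1])
E
```

```text
17.05 [0.6665 0.303  0.206 ] loc [-0.4516  0.1966  0.206 ] [ 0.1  0.8 -0.6] 0.0856 0.009
```

View pics/w19c.png

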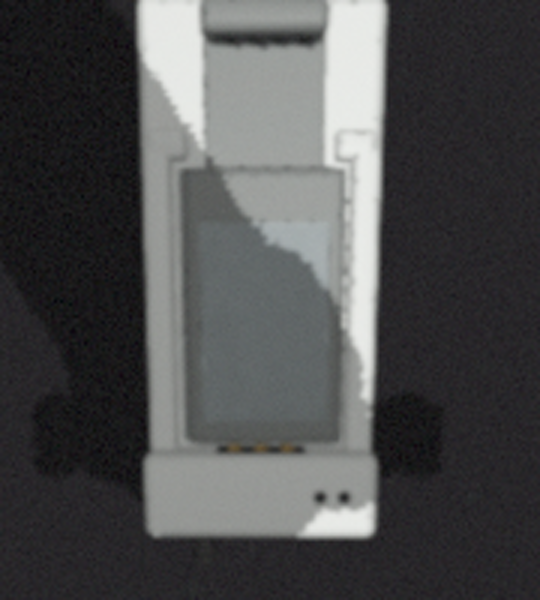

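View pics/s3.png

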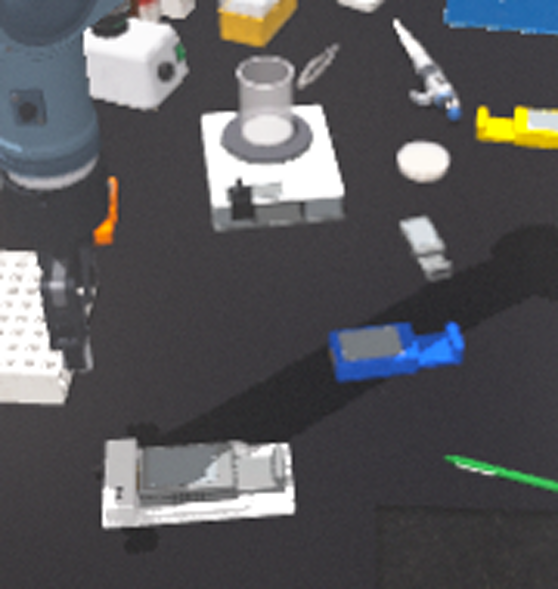

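View pics/t3.png

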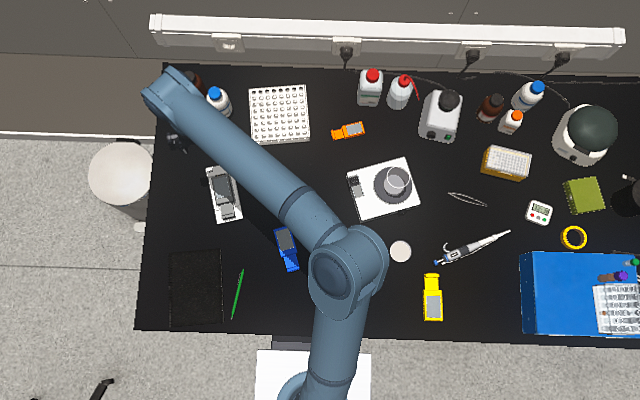

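Run:
```python
from h import *
import pickle
f,s=pickle.load(open("w19.pkl","rb"))
q=lambda u,v:(230+(u+.5)/3-.5,(v+.5)/3-.5)
for z in (.035,.040):
    g=lambda u,v:onz(f,*q(u,v),z)
    print(z,"len",np.linalg.norm(g(262,168)-g(262,440)),"w rear",np.linalg.norm(g(180,180)-g(345,180)),"w front",np.linalg.norm(g(187,430)-g(340,430)))
yc=np.radians(15); e=np.array([np.cos(yc),np.sin(yc)]); n=np.array([-e[1],e[0]])
for nm,a in dict(rear=(262,168,.035),front=(262,440,.035),stop=(345,160,.018),post=(262,455,.032)).items(): P=onz(f,*q(*a[:2]),a[2]); print(nm,P[:2]@e,P[:2]@n)
```

```text
0.035 len 0.08187701002287222 w rear 0.049988602175412074 w front 0.04991210349098844
0.04 len 0.0805741739244705 w rear 0.0491931779726404 w front 0.04911789654379953
rear 0.6120898838878741 0.11828501418360154
front 0.6939665266726154 0.11853024180315982
stop 0.607633461328311 0.14458296946817428
post 0.6993552450439168 0.11853882878174962
```

```bash
python3 -c "
from station import robot
print(robot.job_done())"
```

```text
the job is handed in; nothing more can be done
None
```

The flat pack is out of the stirrer and lying in the charging cradle. I handed the job in at about 17 s; the hand-in gives no verdict.

- **Latch:** I pushed it to its stop. It stopped moving while the push force rose to about 16 N. The latch plate then measured 31 to 56 mm along the stirrer's y, clear of the pack.
- **Pack:** I drew it out straight by its lip and set it down on the bench. I then gripped it again across the block and lowered it into the well.
- **Seating:** In the last wrist picture the block's top measures 50.0 mm and 49.9 mm wide at its two ends when taken at the seated height. That fits it lying level and fully down. The gap is about 4 to 5 mm at each end. The label is up, the contact end faces the post, and the tongue lies out between the stops.
- **Surroundings:** The beaker and dish look unmoved in the last side and top pictures. The gripper was open and clear of everything at hand-in.

**One disagreement:** while lowering, the arm met resistance (about 16 N) with the tool at 22 mm, where I expected about 19 mm. I released there. The pack may have dropped a millimetre or two as it settled, which I did not measure directly. The pictures afterwards showed it seated.

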